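# Lay the dog-leg tube on its notched stand

### The arm

A 6-joint arm with a two-finger parallel gripper is mounted at the origin on a cart in front of the work surface, level with it; the furniture and walls round the work are solid. World frame = base frame: x ahead of the robot, y to its left, z up, the work surface at z = 0. Lengths are in m, angles in rad, forces in N, time in s.
With the tool pointing down it reaches from about 0.35 to 0.725 m from the base axis. Payload 6 kg.
Tool frame: the origin (TCP) lies midway between the tips of the shut fingers; the grasp point (between the pads) lies 19 mm behind it (arm.grasp_offset is the z of the grasp point in the tool frame, in m); z points along the fingers, y is the line along which they close (so a half turn about z gives the same grasp; the last joint's range is limited). The gripper opens to 85 mm and grips with 20 to 120 N. Pads are 22 mm wide; open, the fingers measure 114 mm over their backs; the gripper's body (76 mm by 85 mm) begins 54 mm behind the grasp point. The pads swing forward as they close: fully open they stand 13 mm farther back than shut.
Start: joints at [-0.933, 0.04, 0.085, 0, -1.615, -0.334], TCP at [0.179, -0.572, 0.231] pointing down, gripper open.
Joint ranges: [-2.56, 2.56], [-1.29, 2.01], [-1.08, 1.49], [-3.29, 1.98], [-2.81, -0.18], [-2.99, 2.99]. Speed limits (rad/s): [2.57, 2.57, 3.01, 3.14, 3.14, 3.14].

### API

Orientations are given as [roll, pitch, yaw] about the fixed x, y, z axes, in that order (R = Rz(yaw) Ry(pitch) Rx(roll)).
In Python, from cell import get_obs, cams, arm gives the robot as it stands.
- The arm moves only by the shell command python3 -m handwheel 'ROWS'. ROWS is JSON, a list that holds one entry, the list of rows, each a list of 7 numbers: the shift along the tool's x, y, z scaled (see below), then the turn, a rotation vector about the tool's x, y, z scaled (see below), then the opening, from 0 (shut) to 1 (fully open). A call has 1 to 20 rows; each row shifts and turns the commanded pose from where the row before left it, along the tool's axes as they then stand; what a row does not reach is not made up. The controller multiplies each number of a shift by 50 mm and each number of a turn by pi/2 rad. A row lasts 1/8 s, in which the tool goes at most 62.5 mm and 10.7 degrees, less where a joint would pass 70% of its speed; a pose out of reach is approached as far as the arm can. A call with a number of a shift or a turn outside -1 to 1 is refused whole. A call with a gripper value outside its range is refused whole. The fingers move at their own pace and stop on an object; the grip force is fixed at half the most. Time passes only in rows, so rows that do not move let the fingers close. It gives the time, the measured TCP pose, the force, the opening and the grip force at its end, in the units of the state.
- get_obs(): the state, without advancing time (a new reading comes with each control period).
- cams.grab_frame(name): name is "scene" or "top"; returns a dict with "image" (420x560x3 uint8, red, green, blue), "fov_y" (degrees; the focal length in pixels is half the picture's height over the tangent of half this angle, whatever the lens; pixels are square), "cx", "cy" (the principal point, pixels), "pose" (4x4, takes a point from camera to world coordinates). Camera axes: x right, y up, looking along -z (the intrinsics and any distortion apply to the point x, -y, -z); pixel columns grow to the right and rows downward; lengths in m; the calibration is good to about 2 mm. A picture is of the moment at which its call begins. There is no depth.
- arm.hand_in(): hands the job in; it is judged then, once.
The state is a dict: "t": time; "q": joint angles; "qd": joint speeds; "effort": joint torques, N m; "position": TCP position; "orientation": TCP orientation; "wrist_force": force on the tool from outside, world axes, zero at the start; "torque": the same for the moment, N m; "finger_gap": finger opening in m; "gripper_force": force on a finger pad.
Only numpy, scipy, OpenCV 4.12 (cv2) and the standard library are available. Lean on these libraries where they do the work, as an engineer would, in place of code of your own. Each camera call takes 0.05 s, during which the arm holds its last target. There are 200 camera calls.

### The job

Pick up the copper dog-leg tube and lay it level on the yellow notched stand, turned so that one end rests down in each of the two notches, then let go. Leave the dark steel tube, which is bent the other way, where it lies.

Things in the scene. Friction and masses are not known exactly. Their poses are not given: they have to be found in the camera images.
- copper_tube_mid (a point): Copper pipe, 16 mm thick, 22 mm brass nuts on the ends, 0.22 kg, lying flat, axis 11 mm up. Point: its middle on the axis; z up. In x, y (mm): legs along x from (-98,-28) to (-28,-28) and (28,28) to (98,28), nuts being the last 14; straight middle piece between, through the origin, 45 degrees from x to y: grip across it. Same after a half turn about z; either way is right.
- steel_tube_mid (a point): Dark steel pipe with steel nuts, not to be moved: same size as the copper tube but its mirror image (middle piece from (-28,28) to (28,-28) mm). Point: its middle on the pipe axis; axes as for the copper tube.
- stand_seat (a point): Stand fixed to the cart: dark base 150x122x10 mm, two yellow posts. Point: where the tube's middle comes when seated, 70 mm above the cart; z up. Notches run along x, centred at x, y (58,28) and (-58,-28) mm, 28 mm long; floors 20 mm wide, 8 mm below the point; cheeks flare to 48 mm, top 17 mm above it. Seated: tube x along stand x, either way, nuts outside the posts (12 mm play).

How it is judged:
At the end, for the whole second after the job is handed in: The copper tube lies at rest in both notches: its middle within 20 mm sideways and 7 mm in height of the seat point, its x axis within 10 degrees of the stand's (either way round) and level within 10 degrees. The steel tube is within 30 mm of where it lay (horizontal distance between copper_tube_mid and stand_seat below 0.02 m and z of copper_tube_mid in the frame of stand_seat between -0.007 and 0.007 m and angle between the x axis of copper_tube_mid and the x axis of stand_seat, either way round below 0.18 rad and angle between copper_tube_mid's own z axis and vertical below 0.18 rad and linear speed of copper_tube below 0.02 m/s and distance of steel_tube_mid from where it was at the start of the episode below 0.03 m); the robot touches nothing.
It fails at once if the dark steel tube is moved by more than 30 mm (distance of steel_tube_mid from where it was at the start of the episode above 0.03 m).
It also fails if it takes over 35 s, if anything falls off the work surface, if the arm or the gripper's body presses on something with over 40 N, if the wrist force passes 120 N, or if a joint passes its speed limit or range.

## Working session

There is one attempt and no reset: what is moved stays moved. The work goes in short steps, Python scripts to look and compute and a shell command to move; the robot and the scene stay as the last step left them, time stands still between calls to the robot, and variables do not carry over. Pictures are saved under pics/ and viewed, at most 10 in all, crops included, and the job is handed in when it is done.

```bash
mkdir -p pics; python3 - <<'E'
from cell import get_obs,cams,arm
import cv2
for n in("top","scene"):
    f=cams.grab_frame(n);cv2.imwrite(f"pics/{n}0.png",f["image"][...,::-1]);print({k:v for k,v in f.items() if k!="image"})
o=get_obs();print(o["t"],o["position"],o["orientation"],arm.grasp_offset)
E
```

```text
{'fov_y': 57.511424237568725, 'cx': 278.76663494843336, 'cy': 211.49361615062801, 'pose': array([[ 0.02288472,  0.98950813, -0.14265325,  0.41496838],
       [-0.99943513,  0.02615639,  0.02110126, -0.0327375 ],
       [ 0.02461116,  0.14208977,  0.98954777,  0.91606149],
       [ 0.        ,  0.        ,  0.        ,  1.        ]])}
{'fov_y': 46.73353236919687, 'cx': 289.7846963835822, 'cy': 213.1390429827298, 'pose': array([[ 0.66781021,  0.43518835, -0.6038548 ,  0.01657617],
       [-0.74430112,  0.39777313, -0.53646284, -0.47119325],
       [ 0.00673484,  0.80770517,  0.58954814,  0.57705324],
       [ 0.        ,  0.        ,  0.        ,  1.        ]])}
0.1 [ 0.17948783 -0.57220987  0.23037195] [ 3.13997216e+00 -1.27393945e-04 -2.83775470e+00] -0.0187
```

View pics/top0.png

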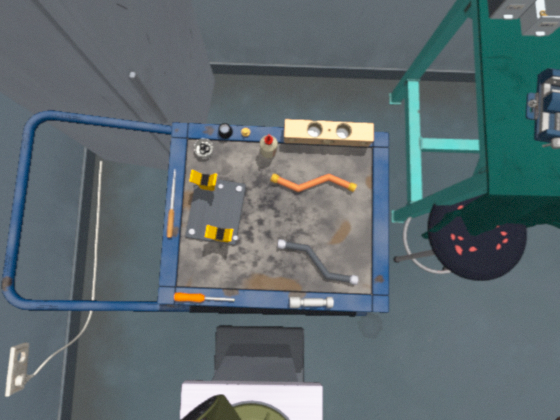

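View pics/scene0.png

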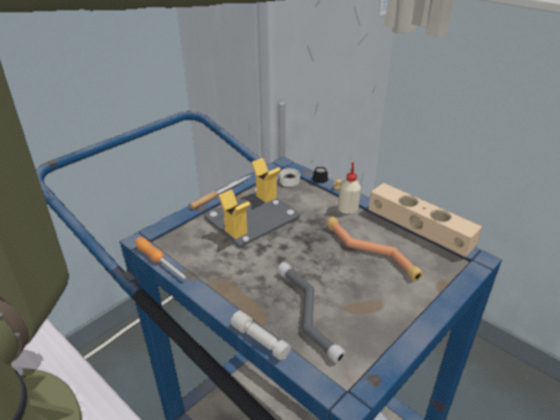

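The top view shows copper tube nuts near (275,177) and (352,187), its bends near (299,189) and (328,178), stand posts near (204,180) and (219,234), and steel nuts near (282,244) and (354,280). I'll enlarge the stand and segment by colour.

```bash
cat > h.py <<'E'
import numpy as np,cv2
from cell import get_obs,cams,arm
def ray(f,uv):
    F=f["image"].shape[0]/2/np.tan(np.radians(f["fov_y"]/2))
    d=np.array([(uv[0]-f["cx"])/F,-(uv[1]-f["cy"])/F,-1]);P=np.array(f["pose"])
    return P[:3,3],P[:3,:3]@d
def onz(f,uv,z):
    o,d=ray(f,uv);return o+d*(z-o[2])/d[2]
def px(f,p):
    F=f["image"].shape[0]/2/np.tan(np.radians(f["fov_y"]/2));P=np.array(f["pose"])
    c=P[:3,:3].T@(np.asarray(p)-P[:3,3]);return np.array([f["cx"]-F*c[0]/c[2],f["cy"]+F*c[1]/c[2]])
def blobs(f,lo,hi,amin=15):
    m=cv2.inRange(cv2.cvtColor(f["image"],cv2.COLOR_RGB2HSV),lo,hi)
    n,l,s,c=cv2.connectedComponentsWithStats(m)
    return [(c[i].round(1).tolist(),s[i].tolist()) for i in range(1,n) if s[i,4]>=amin],l
E
python3 - <<'E'
from h import *
for n,(x,y,w,h) in dict(top=(160,115,230,185),scene=(190,140,300,225)).items():
    f=cams.grab_frame(n);im=f["image"]
    k=cv2.resize(im[y:y+h,x:x+w,::-1],None,fx=800/w if n=="scene" else 3.2,fy=800/w if n=="scene" else 3.2,interpolation=cv2.INTER_CUBIC)
    cv2.imwrite(f"pics/{n}1.png",k)
    print(n,"copper",blobs(f,(4,130,80),(14,255,255))[0])
    print(n,"brass/yellow",blobs(f,(15,140,80),(32,255,255))[0])
E
```

```text
top copper [([312.6, 182.3], [277, 174, 72, 18, 475])]
top brass/yellow [([245.3, 132.4], [243, 130, 6, 6, 23]), ([202.9, 180.0], [189, 170, 28, 21, 326]), ([274.6, 177.9], [271, 174, 9, 9, 58]), ([351.3, 186.3], [347, 183, 9, 8, 55]), ([169.9, 223.7], [168, 210, 5, 27, 89]), ([218.0, 233.6], [204, 225, 29, 18, 286]), ([188.8, 296.8], [175, 293, 29, 9, 198])]
scene copper [([148.0, 249.2], [136, 238, 27, 24, 231])]
scene brass/yellow [([265.0, 182.3], [253, 160, 26, 41, 567]), ([233.9, 216.6], [220, 192, 28, 46, 685]), ([145.5, 243.7], [141, 241, 10, 8, 26]), ([157.3, 253.4], [154, 251, 7, 6, 22])]
```

View pics/top1.png

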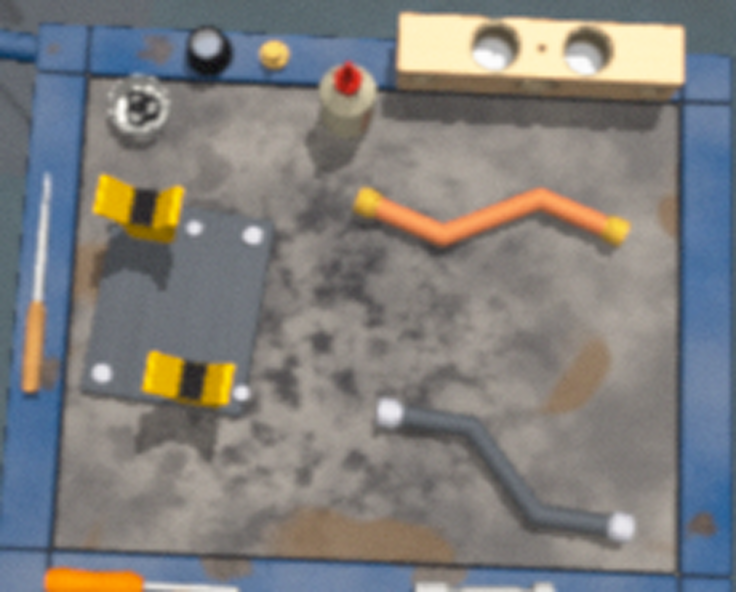

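View pics/scene1.png

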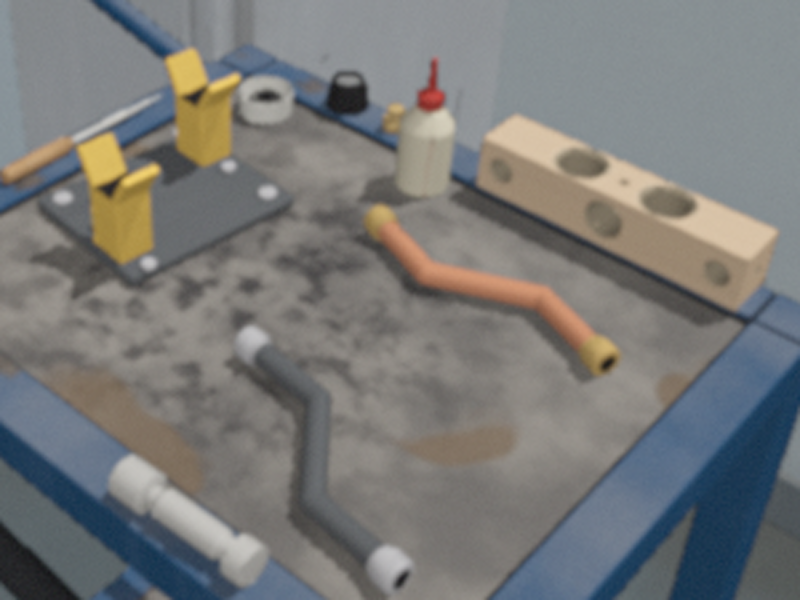

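```bash
python3 - <<'E'
from h import *
f=cams.grab_frame("top");g=cams.grab_frame("scene")
A,B=[onz(f,u,.011) for u in ((274.6,177.9),(351.3,186.3))]
mid=(A+B)/2;d=A-B;a=np.degrees(np.arctan2(d[1],d[0]))
print("nuts",A,B,np.linalg.norm(d),"mid",mid,"tube x yaw",a-15.95,"middle piece",a-15.95+45)
print("mid from copper blob",onz(f,(312.6,182.3),.012))
v=cv2.cvtColor(f["image"],cv2.COLOR_RGB2HSV)
N=[]
for x,y in((204.7,179.4),(219.4,233.7)):
    x0,y0=int(x)-9,int(y)-8;m=(v[y0:y0+17,x0:x0+19,2]<60).astype(np.uint8)
    n,l,s,c=cv2.connectedComponentsWithStats(m)
    k=l[8,9] or 1+np.argmax(s[1:,4]);print(s[k],c[k]+[x0,y0]);N.append(onz(f,c[k]+[x0,y0],.062))
d=N[0]-N[1];a=np.degrees(np.arctan2(d[1],d[0]))
print("notches",N,np.linalg.norm(d),"seat",(N[0]+N[1])/2,"x yaw",a-25.77)
for p in N+[A,B]: print("in scene",(px(g,p)-[190,140])*800/300)
st=[onz(f,(np.array(u)/3.2+[160,115]),.011) for u in((390,412),(621,527))];print("steel",st)
w=[onz(f,(np.array(u)/3.2+[160,115]),.05) for u in((398,90),(680,98))];print("wood near edge",w)
E
```

```text
nuts [ 0.62727873 -0.04007504  0.011     ] [ 0.61177809 -0.22646254  0.011     ] 0.18703093173102456 mid [ 0.61952841 -0.13326879  0.011     ] tube x yaw 69.29601846329228 middle piece 114.29601846329228
mid from copper blob [ 0.6187912  -0.13222773  0.012     ]
[ 7  4  6 10 48] [204.54166667 179.20833333]
[ 7  4  7 10 47] [219.78723404 233.61702128]
notches [array([0.60771352, 0.11936959, 0.062     ]), array([0.48482653, 0.07932723, 0.062     ])] 0.12924628730064244 seat [0.54627003 0.09934841 0.062     ] x yaw -7.721957887926596
in scene [202.09868286  94.04971516]
in scene [118.32992923 185.11767624]
in scene [381.49644346 222.72440083]
in scene [598.63653305 353.56443637]
steel [array([ 0.46868929, -0.06114035,  0.011     ]), array([ 0.38882881, -0.23203047,  0.011     ])]
wood near edge [array([ 0.70230766, -0.06066132,  0.05      ]), array([ 0.70264904, -0.26878414,  0.05      ])]
```

```bash
python3 -m handwheel '[[[0,0,0.16,0,0,-0.1065,1],[0,0,0.16,0,0,-0.1065,1],[0,0,0.16,0,0,-0.1065,1],[0,0,0.16,0,0,-0.1065,1],[0,0,0.16,0,0,-0.1065,1],[0,0,0.16,0,0,-0.1065,1],[0,0,0.16,0,0,-0.1065,1],[0,0,0.16,0,0,-0.1065,1],[0,0,0.16,0,0,-0.1065,1],[0,0,0.16,0,0,-0.1065,1],[0,0,0,0,0,0,1]]]'
cat > go.py <<'E'
import sys
from h import *
from scipy.spatial.transform import Rotation as R
o=get_obs();r=R.from_euler("xyz",o["orientation"]);t=np.array([float(v) for v in sys.argv[1:4]])
print("t",o["t"],"pos",np.round(o["position"],4),"rpy deg",r.as_euler("xyz",degrees=True).round(2),"shift units",(r.inv().apply(t-o["position"])/.05).round(3),
 "turn",(r.inv()*R.from_euler("xyz",[180,0,float(sys.argv[4])],degrees=True)).as_rotvec()/(np.pi/2), "q",np.round(o["q"],2))
E
python3 go.py .6195 -.133 .12 -66.8
```

```text
t: 1.68
position: [0.1793, -0.5721, 0.1504]
orientation: [3.142, 0.002, -1.166]
wrist_force: [0.1, -0.0, 0.3]
finger_gap: 0.0853
gripper_force: 0.0
t 1.675 pos [ 0.1793 -0.5721  0.1504] rpy deg [ 1.800e+02  9.000e-02 -6.683e+01] shift units [ -4.609 -11.549   0.615] turn [ 4.57091356e-05  1.02064995e-03 -3.44624537e-04] q [-0.93  0.05 -0.06 -0.   -1.47  1.34]
```

```bash
python3 -m handwheel '[[[-0.33,-0.825,0.04,0,0,0,1],[-0.33,-0.825,0.04,0,0,0,1],[-0.33,-0.825,0.04,0,0,0,1],[-0.33,-0.825,0.04,0,0,0,1],[-0.33,-0.825,0.04,0,0,0,1],[-0.33,-0.825,0.04,0,0,0,1],[-0.33,-0.825,0.04,0,0,0,1],[-0.33,-0.825,0.04,0,0,0,1],[-0.33,-0.825,0.04,0,0,0,1],[-0.33,-0.825,0.04,0,0,0,1],[-0.33,-0.825,0.04,0,0,0,1],[-0.33,-0.825,0.04,0,0,0,1],[-0.33,-0.825,0.04,0,0,0,1],[-0.33,-0.825,0.04,0,0,0,1],[0,0,0,0,0,0,0.6],[0,0,0,0,0,0,0.6]]]'
python3 go.py .6195 -.133 .004 -66.8; python3 - <<'E'
from h import *
f=cams.grab_frame("scene");cv2.imwrite("pics/s2.png",cv2.resize(f["image"][140:365,190:490,::-1],(800,600)))
E
```

```text
t: 3.68
position: [0.6188, -0.1323, 0.1235]
orientation: [3.141, -0.0, -1.167]
wrist_force: [0.4, 0.1, -0.9]
finger_gap: 0.0522
gripper_force: 0.0
t 3.675 pos [ 0.6188 -0.1323  0.1235] rpy deg [ 1.7999e+02 -1.0000e-02 -6.6860e+01] shift units [ 0.017 -0.008  2.389] turn [ 1.40805139e-04 -6.66394437e-05 -6.12565615e-04] q [ 0.11  0.14 -0.    0.   -1.43  0.3 ]
```

View pics/s2.png

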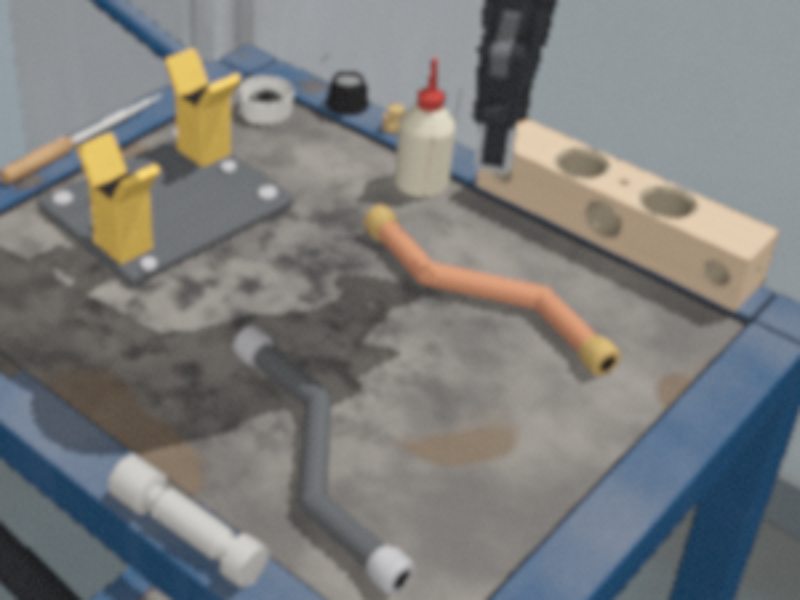

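The open gripper hangs over the tube's middle piece (fingers at about (497,140) in the crop, tube middle at (487,285)), with nothing disturbed. I'll go down and close.

```bash
python3 -m handwheel '[[[0.02,-0.01,0.5,0,0,0,0.6],[0,0,0.5,0,0,0,0.6],[0,0,0.5,0,0,0,0.6],[0,0,0.5,0,0,0,0.6],[0,0,0.2,0,0,0,0.6],[0,0,0.17,0,0,0,0.6],[0,0,0,0,0,0,0.6],[0,0,0,0,0,0,0],[0,0,0,0,0,0,0],[0,0,0,0,0,0,0],[0,0,0,0,0,0,0],[0,0,0,0,0,0,0]]]'
```

```text
t: 5.22
position: [0.6203, -0.1329, 0.0058]
orientation: [-3.14, -0.001, -1.165]
wrist_force: [-0.4, 0.7, 5.8]
finger_gap: 0.0134
gripper_force: 58.8
```

The 13.4 mm gap suggests a hold above the axis, so I'll reopen, lower 4 mm and close again.

```bash
python3 -m handwheel '[[[0,0,0,0,0,0,0.5],[0,0,0,0,0,0,0.5],[0,0,0.04,0,0,0,0.5],[0,0,0.04,0,0,0,0.5],[0,0,0,0,0,0,0],[0,0,0,0,0,0,0],[0,0,0,0,0,0,0],[0,0,0,0,0,0,0],[0,0,0,0,0,0,0]]]'
```

```text
t: 6.35
position: [0.6197, -0.133, 0.0009]
orientation: [-3.142, -0.0, -1.165]
wrist_force: [-0.2, -1.1, 0.3]
finger_gap: 0.0137
gripper_force: 58.5
```

```bash
python3 -m handwheel '[[[0,0,-0.2,0,0,0,0],[0,0,-0.4,0,0,0,0],[0,0,-0.5,0,0,0,0],[0,0,-0.5,0,0,0,0],[0,0,-0.5,0,0,0,0],[0,0,-0.5,0,0,0,0],[0,0,0,0,0,0,0]]]'
python3 - <<'E'
from h import *
f=cams.grab_frame("top");cv2.imwrite("pics/t3.png",cv2.resize(f["image"][115:300,160:390,::-1],(736,592)))
print(blobs(f,(4,130,80),(14,255,255))[0],blobs(f,(15,140,80),(32,255,255))[0])
E
python3 go.py .5463 .0993 .13 -142.7
```

```text
t: 7.22
position: [0.6212, -0.1331, 0.1348]
orientation: [-3.136, -0.003, -1.165]
wrist_force: [1.0, -0.1, -3.1]
finger_gap: 0.0141
gripper_force: 58.6
[([268.1, 142.1], [265, 141, 7, 4, 15]), ([298.4, 169.9], [278, 161, 41, 17, 270]), ([353.7, 167.2], [344, 162, 20, 12, 117])] [([275.2, 162.4], [271, 157, 10, 11, 78]), ([365.7, 171.8], [361, 167, 11, 11, 81])]
t 7.275 pos [ 0.6203 -0.1328  0.1323] rpy deg [-1.7984e+02 -3.0000e-02 -6.6740e+01] shift units [-4.849 -0.473  0.045] turn [-1.75378292e-03  8.40720055e-04  8.43960089e-01] q [ 0.1   0.14  0.01 -0.   -1.44  0.3 ]
```

View pics/t3.png

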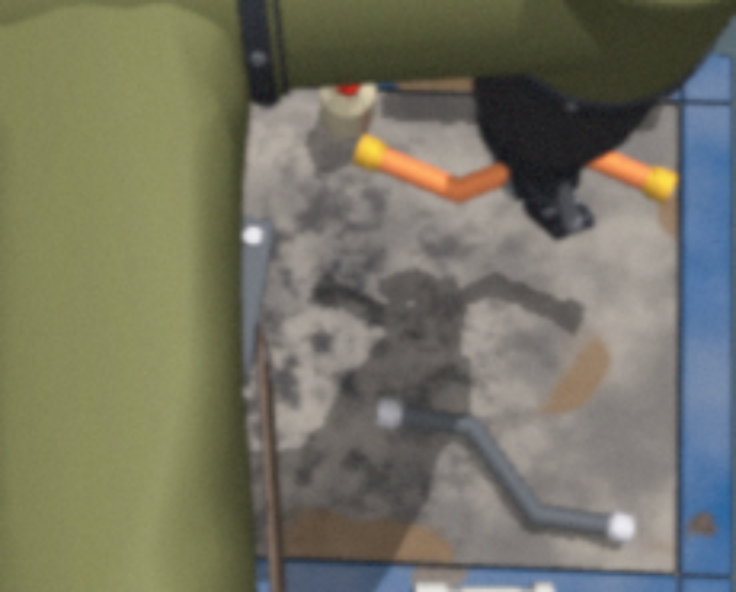

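The tube hangs level in the grip, nuts at (275,162) and (366,172); the steel tube hasn't moved. Next I'll back away from the bottle and turn.

```bash
python3 -m handwheel '[[[-0.24,0.55,-0.2,0,0,0,0],[-0.24,0.55,-0.2,0,0,0,0],[0,0,0,0,0,0.1055,0],[0,0,0,0,0,0.1055,0],[0,0,0,0,0,0.1055,0],[0,0,0,0,0,0.1055,0],[0,0,0,0,0,0.1055,0],[0,0,0,0,0,0.1055,0],[0,0,0,0,0,0.1055,0],[0,0,0,0,0,0.1055,0],[0,0,0,0,0,0,0]]]'
python3 go.py .5463 .0993 .13 -142.7
python3 - <<'E'
from h import *
f=cams.grab_frame("top");f["image"]
A,B=[onz(f,u,.142) for u in ((275.2,162.4),(365.7,171.8))];d=A-B
print("in hand before turn: mid",(A+B)/2,"len",np.linalg.norm(d),"tube x yaw",np.degrees(np.arctan2(d[1],d[0]))-17.1)
E
```

```text
t: 8.65
position: [0.5591, -0.1325, 0.1495]
orientation: [3.14, -0.001, -2.489]
wrist_force: [-0.1, 0.3, -2.1]
finger_gap: 0.0137
gripper_force: 58.9
t 8.65 pos [ 0.5591 -0.1325  0.1495] rpy deg [ 1.7991e+02 -8.0000e-02 -1.4262e+02] shift units [-2.611  3.839  0.392] turn [ 0.00099235 -0.00087393  0.00090857] q [ 0.12 -0.02 -0.12 -0.   -1.47 -1.03]
in hand before turn: mid [ 0.62230466 -0.13409961  0.142     ] len 0.1898497685567721 tube x yaw 68.49754948034317
```

```bash
python3 -m handwheel '[[[-0.32,0.48,0.03,0,0,0,0],[-0.33,0.48,0.03,0,0,0,0],[-0.33,0.48,0.03,0,0,0,0],[-0.33,0.48,0.03,0,0,0,0],[-0.33,0.48,0.03,0,0,0,0],[-0.33,0.48,0.03,0,0,0,0],[-0.32,0.48,0.03,0,0,0,0],[-0.32,0.48,0.03,0,0,0,0],[0,0,0,0,0,0,0],[0,0,0,0,0,0,0]]]'
python3 go.py .5463 .0993 .060 -142.9
python3 - <<'E'
from h import *
for n in("scene","top"):
    f=cams.grab_frame(n);cv2.imwrite(f"pics/{n}4.png",cv2.resize(f["image"][100:325,150:450,::-1],(800,600)))
    print(n,blobs(f,(4,130,80),(14,255,255))[0],blobs(f,(15,140,80),(32,255,255))[0])
E
```

```text
t: 9.95
position: [0.547, 0.099, 0.1385]
orientation: [3.141, -0.001, -2.489]
wrist_force: [-0.2, -0.3, -1.7]
finger_gap: 0.0132
gripper_force: 59.0
t 9.95 pos [0.547  0.099  0.1385] rpy deg [ 1.7999e+02 -3.0000e-02 -1.4259e+02] shift units [0.007 0.014 1.57 ] turn [ 8.14067786e-05 -3.58565369e-04  3.48347970e-03] q [ 0.54 -0.07 -0.19 -0.   -1.45 -1.46]
scene [([147.4, 248.1], [136, 238, 27, 24, 253])] [([265.0, 182.6], [253, 162, 26, 39, 558]), ([233.4, 215.5], [220, 192, 28, 46, 736]), ([155.8, 252.7], [151, 249, 10, 8, 45])]
top [([214.3, 221.4], [207, 202, 14, 40, 303])] [([245.0, 133.2], [243, 131, 6, 5, 18]), ([169.7, 225.2], [168, 214, 5, 23, 76]), ([207.5, 231.4], [204, 225, 8, 14, 71]), ([220.3, 239.4], [206, 229, 27, 21, 224]), ([189.1, 296.9], [175, 293, 29, 9, 186])]
```

View pics/scene4.png

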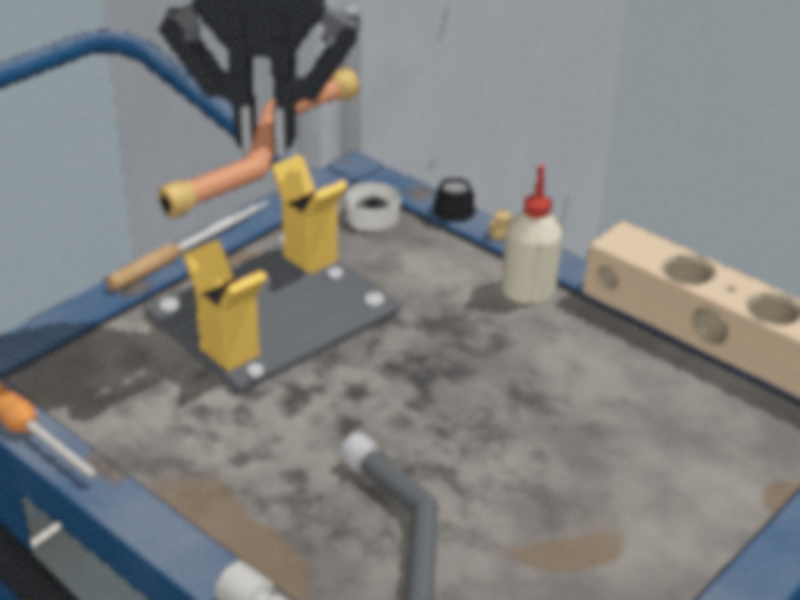

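View pics/top4.png

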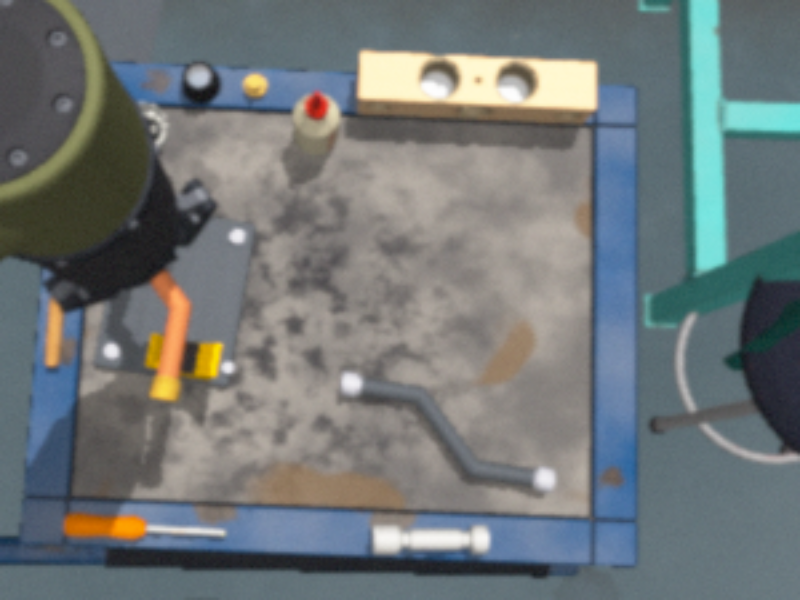

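The tube is over the stand, bend direction matching: near nut at (212,245) in the top view, and nuts at (216,174) and (279,131) in the scene view. Now I'll check against the predicted nut positions.

```bash
python3 - <<'E'
from h import *
f=cams.grab_frame("top");g=cams.grab_frame("scene")
c,s=np.cos(np.radians(-7.5)),np.sin(np.radians(-7.5))
M=np.array([.547,.099,.1485])
for k in(1,-1):
    p=M+[k*(c*.091-s*.028),k*(s*.091+c*.028),0];print(p,px(f,p),px(g,p))
print(onz(f,(211.9,245.5),.1485))
# triangulate near nut
o,d=ray(f,(211.9,245.5));o2,d2=ray(g,(215.6,174.3))
t=np.linalg.lstsq(np.c_[d,-d2],o2-o,rcond=None)[0];print((o+d*t[0]+o2+d2*t[1])/2)
E
```

```text
[0.64087622 0.11488257 0.1485    ] [200.51719699 154.07150446] [278.36031547 131.4464796 ]
[0.45312378 0.08311743 0.1485    ] [211.6139365  245.75940438] [215.75062022 174.71157613]
[0.4536527  0.08257441 0.1485    ]
[0.45323342 0.0827584  0.1494146 ]
```

```bash
python3 -m handwheel '[[[0,0,0.3,0,0,0.003,0],[0,0,0.4,0,0,0,0],[0,0,0.4,0,0,0,0],[0,0,0.2,0,0,0,0],[0,0,0.1,0,0,0,0],[0,0,0.08,0,0,0,0],[0,0,0.04,0,0,0,0],[0,0,0,0,0,0,0],[0,0,0,0,0,0,0]]]'
```

```text
t: 11.28
position: [0.5474, 0.0993, 0.0632]
orientation: [-3.142, 0.001, -2.495]
wrist_force: [0.3, -0.1, -2.0]
finger_gap: 0.0135
gripper_force: 59.0
```

```bash
python3 -m handwheel '[[[0,0,0.03,0,0,0,0],[0,0,0.03,0,0,0,0],[0,0,0,0,0,0,0]]]'
```

```text
t: 11.65
position: [0.5472, 0.0992, 0.0599]
orientation: [3.142, 0.0, -2.495]
wrist_force: [0.7, -0.5, -1.8]
finger_gap: 0.0131
gripper_force: 59.2
```

Near contact height; one more 1.5 mm, then release and rise.

```bash
python3 -m handwheel '[[[0,0,0.03,0,0,0,0],[0,0,0,0,0,0,0],[0,0,0,0,0,0,0.2],[0,0,0,0,0,0,0.35],[0,0,0,0,0,0,0.5],[0,0,0,0,0,0,0.5],[0,0,0,0,0,0,0.5],[0,0,-0.3,0,0,0,0.5],[0,0,-0.5,0,0,0,0.5],[0,0,-0.7,0,0,0,0.5],[0,0,-0.8,0,0,0,0.5],[0,0,-0.8,0,0,0,0.5],[0,0,0,0,0,0,0.5],[0,0,0,0,0,0,0.5]]]'
python3 - <<'E'
from h import *
f=cams.grab_frame("scene");cv2.imwrite("pics/s5.png",cv2.resize(f["image"][100:325,150:450,::-1],(800,600)))
E
```

```text
t: 13.4
position: [0.5471, 0.0993, 0.2137]
orientation: [3.141, 0.001, -2.495]
wrist_force: [-0.6, 0.2, -0.0]
finger_gap: 0.0427
gripper_force: 0.0
```

View pics/s5.png

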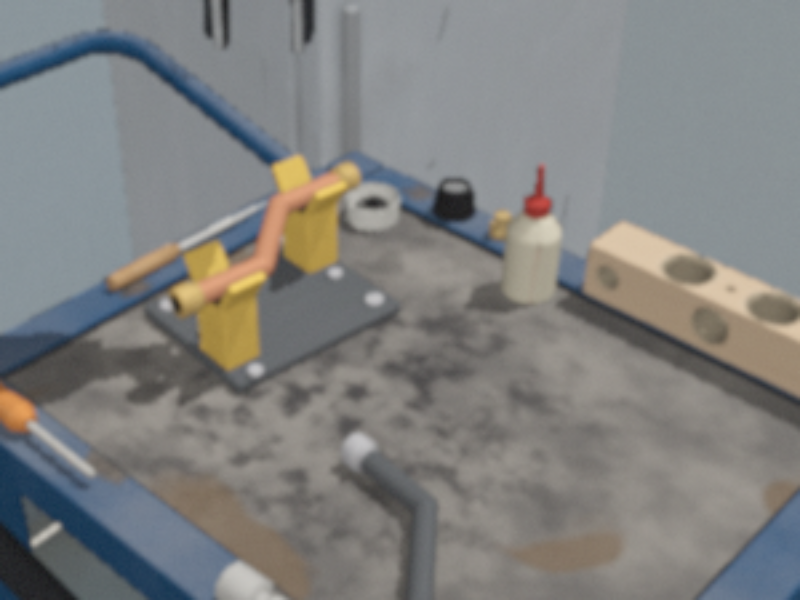

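The copper tube lies in both notches, with its nuts at (187,297) and (347,176) in the crop, both outside the posts. The gripper is clear and the steel tube is where it was.

```bash
python3 -c "
from cell import arm
print(arm.hand_in())"
```

```text
the job is handed in; nothing more can be done
None
```

The copper tube is resting in both notches of the yellow stand and released, the steel tube was not moved, and the job is handed in at about 13.5 s; the final picture shows it seated, but the hand-in returned no verdict.

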